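# Refit the gearbox inspection cover under its lip

### The job

Refit the steel inspection cover to the open gearbox casing: tilt it, tuck one end under the casing's overhanging lip, push it in against the sprung bar there, and level the other end down behind the rim, so that the cover lies flat and fully home on the ledge inside the rim with its pull block upwards. Then let go of it. Leave the other things on the bench where they are.

Things in the scene. Friction and masses are not known exactly. Their poses are not given: they have to be found in the camera images.
- cover_grip (a point): Centre of the loose cover's black pull block (34 along x, 16 along y, 36 mm high), 24 mm above the underside of the plate on whose middle it stands. The cover: plain steel plate 110 (x) x 80 (y) x 6 mm, about 0.3 kg, flat on the bench at first. x along its length, z out of its top. It is the same both ways round: either end may go under the lip.
- end_a (a point): Middle of the -x end edge of the cover plate (half-way through its 6 mm thickness), 55 mm from the centre; axes as cover_grip.
- end_b (a point): Middle of the +x end edge of the cover plate, as end_a.
- cavity (a point): On the fixed grey gearbox casing (150 x 116 mm): level of the ledge the cover must lie on, 40 mm above the bench. x from the lip end to the open end, z up. Recess 86 mm wide (y -43 to 43), rim 10 mm above the ledge at the sides and open end (inner face x = +58 mm). Below the ledge an open well with gears (x -36 to 46, y -33 to 33). Home, cover_grip is at x +3, y 0, z +24 mm here.
- lip_edge (a point): Middle of the free lower edge of the casing's lip, at x -38, z +14 mm in the cavity frame (same axes). The lip, a steel strip 6 mm thick and as wide as the casing, overhangs the recess from its end wall at x -60 to here. The cover goes under it tilted about 6 to 20 degrees, that end low; level it does not fit in.
- bar_face (a point): Middle of the face of the sprung bar under the lip (70 mm wide, 11 mm high, same axes), at x -47 mm in the cavity frame at rest, -56 mm fully pushed in. The recess is 5 mm too short for the cover until the bar is pushed in, 4 mm longer than it with the bar at its stop. The bar then holds the cover against the open end's rim.
- bar (a joint): How far the sprung bar under the lip is pushed in, m: 0 at rest, 0.009 at its stop. The spring pushes back with about 4 N at rest, 7 N at 5 mm and 9.5 N at the stop.
- brake_disc: Bystander: steel brake disc 120 mm across, 6 mm thick, lying flat; origin at the centre of its underside.
- spanner: Bystander: steel spanner 160 mm long lying flat along its x; origin at its underside.
- oil_can: Bystander: upright can, 60 mm across, 130 mm high; origin at the centre of its underside.
- bolt_jar: Bystander: upright jar, 64 mm across, 80 mm high; origin at the centre of its underside.
Things that resemble listed ones, but are neither listed nor needed, are in the scene too. Leave any black or brown look-alike of the part that bears cavity alone.

How it is judged:
By the outcome, as a careful person would: the job done as asked, in the order asked, and still so for the second after the job is handed in, with the robot touching nothing.
It also fails if it takes over 58 s, if anything falls off the work surface, if the arm or the gripper's body presses on something with over 40 N, if the wrist force passes 120 N, or if a joint passes its speed limit or range.

### The arm

A 6-joint arm with a two-finger parallel gripper is mounted at the origin on the work surface. World frame = base frame: x ahead of the robot, y to its left, z up, the work surface at z = 0. Lengths are in m, angles in degrees, forces in N, time in s.
With the tool pointing down it reaches from about 0.35 to 1 m from the base axis. Payload 7.1 kg.
Tool frame: the origin (TCP) lies at the centre of the arm's flange, where the gripper is bolted on; the fingertips stand 173 mm ahead of it and the grasp point (between the pads) lies 155 mm ahead of it; z points along the fingers, y is the direction in which the jaws open and shut (so a half turn about z gives the same grasp; the last joint's range is limited). The gripper opens to 85 mm and grips with 20 to 120 N. Pads are 22 mm wide; open, the fingers measure 114 mm over their backs; the gripper's body (76 mm by 85 mm) begins 54 mm behind the grasp point. The pads swing forward as they close: fully open they stand 13 mm farther back than shut.
Start: joints at [-73.396, 24.242, 93.386, -0, 62.372, -1.089], TCP at [0.19, -0.595, 0.405] pointing down, gripper open.
Joint ranges: [-172.04, 172.04], [-51.8, 120.97], [4.93, 147.93], [-75.15, 255.16], [6.16, 154.13], [-145.62, 145.62]. Speed limits (degrees/s): [136.94, 136.94, 172.46, 180, 180, 180].

### API

Orientations are given as [roll, pitch, yaw] about the fixed x, y, z axes, in that order (R = Rz(yaw) Ry(pitch) Rx(roll)).
In Python, from station import r gives the robot as it stands.
- The arm moves only by the shell command python3 -m jog 'ROWS' [FORCE]. ROWS is JSON, a list of rows, each a list of 7 numbers: the opening, from 0 (shut) to 1 (fully open), then the shift along the tool's x, y, z in mm, then the turn, a rotation vector about the tool's x, y, z in degrees. In form: [[jaw, x, y, z, wx, wy, wz], ...]. A call has 1 to 5 rows; each row is the pose to reach, as a shift and turn from the pose measured when the call began, along the tool's axes at that moment; what a row does not reach only later rows make up. A row lasts 1/12 s, in which the tool goes at most 41.7 mm and 7.16 degrees, less where a joint would pass 70% of its speed; a pose out of reach is approached as far as the arm can. A call with a gripper value outside its range is refused whole. The fingers move at their own pace and stop on an object; FORCE is the grip in N (left out, the last holds). Time passes only in rows, so rows that repeat a pose let the fingers close. It gives the time, the measured TCP pose, the force and the opening at its end, in the units of the state.
- r.sense(): the state, without advancing time (a new reading comes with each control period).
- r.read_camera(name): name is "side" or "top"; returns a dict with "img" (420x560x3 uint8, red, green, blue), "intrinsics" (3x3 intrinsics, pixels), "D" ([k1, k2, p1, p2, k3] as OpenCV has them; the pictures are not rectified), "R" (3x3) and "t" (3): a world point X has camera coordinates R X + t. Camera axes: x right, y down, z forward; pixel columns grow to the right and rows downward; lengths in m; the calibration is good to about 2 mm. A picture is of the moment at which its call begins. There is no depth.
- r.job_done(): hands the job in, once; it reports no verdict.
The state is a dict: "clock": time; "qpos": joint angles; "qd": joint speeds; "joint_torque": joint torques, N m; "position": TCP position; "eef_rot": TCP orientation; "contact_force": force on the tool from outside, world axes, zero at the start; "wrist_torque": the same for the moment, N m; "opening": finger opening in m.
Only numpy, scipy, OpenCV 4.12 (cv2) and the standard library are available. Lean on these libraries where they do the work, as an engineer would, in place of code of your own. Each camera call takes 0.05 s, during which the arm holds its last target. There are 200 camera calls.

## Working session

There is one attempt and no reset: what is moved stays moved. The work goes in short steps, Python scripts to look and compute and a shell command to move; the robot and the scene stay as the last step left them, time stands still between calls to the robot, and variables do not carry over. Pictures are saved under pics/ and viewed, about 8 in all and at most 12, crops included, and the job is handed in when it is done.

```bash
mkdir -p pics; ls
python3 - <<'E'
from station import r
import cv2,pickle
print(r.sense())
d={}
for n in("side","top"):
    c=r.read_camera(n);d[n]=c
    cv2.imwrite(f"pics/{n}0.png",c["img"][:,:,::-1]); print(n,c["intrinsics"],c["D"],c["R"],c["t"])
pickle.dump(d,open("cam0.pkl","wb"))
E
```

```text
pics
{'clock': 0.0, 'qpos': array([-7.33959828e+01,  2.42864899e+01,  9.34315148e+01, -1.45819958e-03,
        6.23713636e+01, -1.08740277e+00]), 'qd': array([ 0.10229888,  0.01002935, -0.01746194, -0.01681223,  0.03075396,
       -0.00915396]), 'joint_torque': array([ 3.95161464e-03, -5.57376623e+01, -2.81742811e+01,  9.23519224e-05,
        7.33393827e-03, -1.43408818e-05]), 'position': array([ 0.18988779, -0.59516893,  0.40392247]), 'eef_rot': array([-1.79910623e+02, -4.05361308e-04,  1.76920969e+01]), 'contact_force': array([-0.01078871, -0.01916132, -0.77804937]), 'wrist_torque': array([-0.01749385, -0.01488058,  0.00428102]), 'opening': 0.08546094586769046}
side [[406.59728737   0.         283.32722388]
 [  0.         406.59728737 209.79024234]
 [  0.           0.           1.        ]] [-0.10495155  0.          0.          0.          0.        ] [[-0.8357844  -0.54899154 -0.00852831]
 [-0.41501428  0.64183468 -0.64483438]
 [ 0.35948239 -0.53540315 -0.76427475]] [0.49077668 0.25684598 0.88168697]
top [[544.59686601   0.         282.59692922]
 [  0.         544.59686601 215.94019606]
 [  0.           0.           1.        ]] [-0.12680431  0.          0.          0.          0.        ] [[-0.0145161  -0.99988902  0.00335198]
 [-0.98688566  0.01378816 -0.1608309 ]
 [ 0.16076684 -0.00564266 -0.98697628]] [0.02009482 0.5505289  1.34178138]
```

View pics/top0.png

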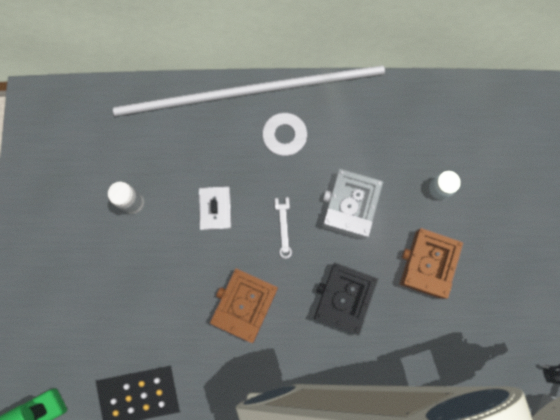

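View pics/side0.png

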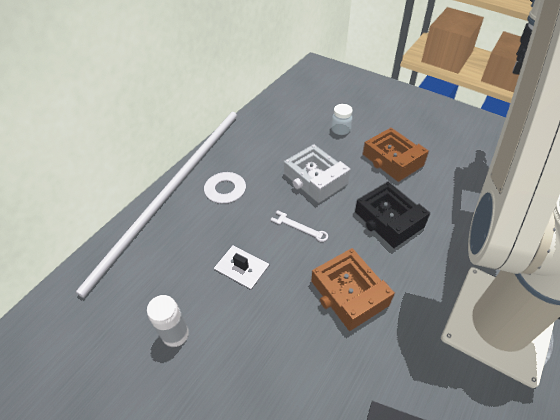

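The top view shows the cover at about (214,208) and the grey casing at about (353,204), with its lip at the lower end near (348,225). Next I'll zoom in and measure.

```bash
cat > h.py <<'E'
import numpy as np,cv2
def ray(c,uv):
    p=cv2.undistortPoints(np.float64(uv).reshape(-1,1,2),c["intrinsics"],np.float64(c["D"])).reshape(-1,2)
    R=np.array(c["R"]);t=np.array(c["t"])
    return -R.T@t, np.c_[p,np.ones(len(p))]@R
def plane(c,uv,z):
    o,d=ray(c,uv); return o+d*((z-o[2])/d[:,2])[:,None]
def proj(c,X):
    return cv2.projectPoints(np.float64(X).reshape(-1,1,3),cv2.Rodrigues(np.array(c["R"]))[0],np.float64(c["t"]),c["intrinsics"],np.float64(c["D"]))[0].reshape(-1,2)
def blobs(c,lo,hi,box,amin):
    x0,y0,x1,y1=box; g=c["img"][y0:y1,x0:x1]
    m=((g.min(2)>=lo)&(g.max(2)<=hi)).astype(np.uint8)
    cs=cv2.findContours(m,cv2.RETR_EXTERNAL,cv2.CHAIN_APPROX_NONE,offset=(x0,y0))[0]
    return [k.reshape(-1,2) for k in cs if cv2.contourArea(k)>amin]
E
python3 - <<'E'
from h import *
import pickle
d=pickle.load(open("cam0.pkl","rb"))
def crop(n,b,s):
    g=d[n]["img"][b[1]:b[3],b[0]:b[2],::-1]; return cv2.resize(g,None,fx=s,fy=s,interpolation=cv2.INTER_CUBIC)
a=crop("top",(310,160,390,245),7);b=crop("side",(275,135,360,210),6)
out=np.zeros((600,800,3),np.uint8)
a=cv2.resize(a,(400,425));b=cv2.resize(b,(400,353));out[:425,:400]=a;out[:353,400:]=b
cv2.imwrite("pics/c1.png",out)
for n,z,box in(("top",.006,(190,180,240,236)),("side",.006,(205,235,280,295))):
  for k in blobs(d[n],140,255,box,100):
    P=plane(d[n],k,z)[:,:2].astype(np.float32)*1000
    print(n,"cover",cv2.minAreaRect(P))
  for k in blobs(d[n],0,60,box,15):
    print(n,"blk",k.mean(0),cv2.minAreaRect(k.astype(np.float32)))
for n,box in(("top",(310,160,390,245)),("side",(275,135,360,210))):
  for k in blobs(d[n],120,255,box,300):
    print(n,"casing",cv2.minAreaRect(plane(d[n],k,.05)[:,:2].astype(np.float32)*1000), k.min(0),k.max(0))
E
```

```text
top cover ((581.927001953125, 190.9924774169922), (115.83917236328125, 84.5728988647461), 2.0851149559020996)
side cover ((582.4512939453125, 193.64552307128906), (110.6164321899414, 81.50786590576172), 2.043619394302368)
side blk [239.85416667 262.04166667] ((240.22056579589844, 261.6323547363281), (17.149858474731445, 10.461413383483887), 30.963756561279297)
top casing ((579.9778442382812, -178.92889404296875), (178.34158325195312, 165.50686645507812), 66.65870666503906) [324 167] [383 243]
side casing ((570.0813598632812, -159.90164184570312), (255.49644470214844, 294.91851806640625), 32.99536895751953) [275 135] [359 209]
```

View pics/c1.png

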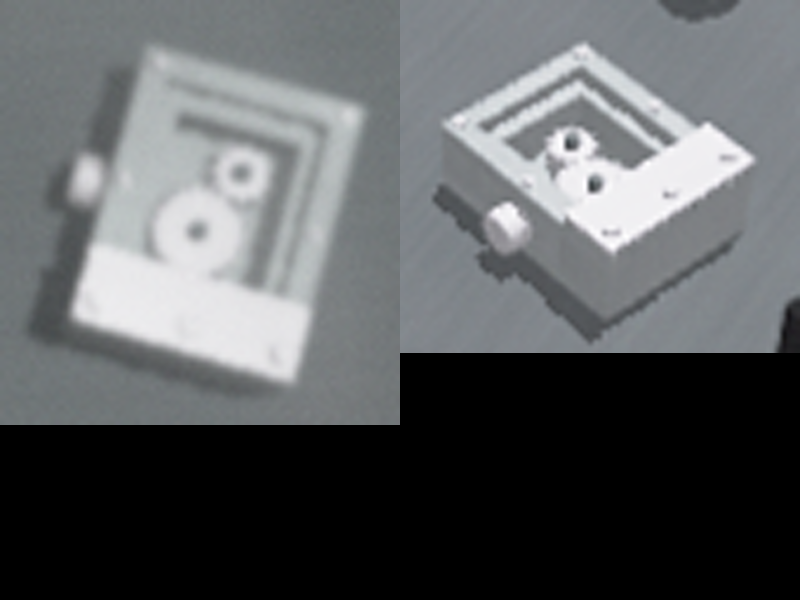

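Run:
```python
from h import *
import pickle
from scipy.optimize import least_squares
d=pickle.load(open("cam0.pkl","rb"))
# model: (kx: 'o' open outer,'l' lip outer, or number), y, z above bench (mm)
T=[((148,45),'o',58,50),((366,103),'o',-58,50),((95,243),-38,58,60),((312,305),-38,-58,60),((72,320),'l',58,60),((295,383),'l',-58,60)]
S=[((443,123),'o',58,50),((584,43),'o',-58,50),((567,220),-38,58,60),((708,122),-38,-58,60),((613,253),'l',58,60),((755,160),'l',-58,60)]
pt=np.array([(310+a[0]/5-.4,160+a[1]/5-.4) for a,*_ in T]); s=85/400
ps=np.array([(275+(a[0]-400)*s-.4,135+a[1]*s-.4) for a,*_ in S])
def f(p,only=None,full=False):
    x,y,th,x0=p; r=[]
    for n,L,q in(("top",T,pt),("side",S,ps)):
        if only and n!=only: continue
        M=[]
        for _,kx,ky,z in L:
            kx={'o':x0+150,'l':x0}.get(kx,kx)
            M.append((x+(kx*np.cos(th)-ky*np.sin(th))/1e3,y+(kx*np.sin(th)+ky*np.cos(th))/1e3,z/1e3))
        r.append(proj(d[n],M)-q)
    return np.concatenate(r).ravel()
for o in(None,"top","side"):
    s=least_squares(f,[.58,-.17,-.3,-75],args=(o,),x_scale=[.1,.1,.1,10]);p=s.x
    print(o,p[:2]*1e3,np.degrees(p[2]),p[3]);
    if o is None: print(s.fun.reshape(-1,2).round(2).tolist())
```

```text
None [ 585.8589     -168.19938178] -16.843581484575427 -77.42463872691117
[[-0.69, -0.22], [-0.96, 0.41], [-0.97, 0.06], [-0.14, 0.19], [-0.48, -0.5], [-0.65, -0.49], [0.29, -0.14], [0.27, -0.4], [0.27, -2.05], [0.72, -0.23], [0.53, -0.93], [0.84, -0.85]]
top [ 586.07141005 -169.97213919] -16.80942967970751 -78.17575498199413
side [ 584.74291805 -164.54402019] -16.901315330500957 -76.31997406115151
```

```bash
cat > go.py <<'E'
# go.py x y z(grasp point, mm) yaw tilt : tilt>0 lowers the -x end (cover frame); prints tool shift/turn needed
import sys,numpy as np
from scipy.spatial.transform import Rotation as Ro
from station import r
s=r.sense()
p=np.array(s["position"])*1e3; R=Ro.from_euler("xyz",s["eef_rot"],degrees=True)
print("t",round(s["clock"],2),"grasp",(p+R.apply([0,0,155])).round(1),"rot",np.round(s["eef_rot"],2),"F",np.round(s["contact_force"],1),"open",round(s["opening"]*1e3,1))
if len(sys.argv)>1:
    x,y,z,yaw,tilt=map(float,sys.argv[1:6])
    G=Ro.from_euler("z",yaw,degrees=True)*Ro.from_euler("y",-tilt,degrees=True)*Ro.from_euler("x",180,degrees=True)
    tcp=np.array([x,y,z])-G.apply([0,0,155])
    print("shift",R.inv().apply(tcp-p).round(1),"turn",(R.inv()*G).as_rotvec(degrees=True).round(2))
E
python3 -m jog '[[1,612,-630,0,0,0,15.6],[1,612,-630,0,0,0,15.6],[1,612,-630,0,0,0,15.6],[1,612,-630,0,0,0,15.6],[1,612,-630,0,0,0,15.6]]' 80; python3 go.py 582 192 100 2 0
```

```text
clock: 0.52
position: [0.283, -0.4071, 0.4044]
eef_rot: [-179.9, 0.0, 2.0]
contact_force: [1.6, 0.0, 0.4]
opening: 0.0854
t 0.52 grasp [ 282.9 -406.8  249.4] rot [-1.7989e+02  3.0000e-02  2.0400e+00] F [1.6 0.  0.4] open 85.4
shift [ 320.2 -587.7  150.4] turn [-0.11  0.03  0.04]
```

```bash
python3 -m jog '[[1,320,-588,0,0,0,0],[1,320,-588,0,0,0,0],[1,320,-588,0,0,0,0],[1,320,-588,0,0,0,0],[1,320,-588,0,0,0,0]]' >/dev/null; python3 -m jog '[[1,213,-400,0,0,0,0],[1,213,-400,0,0,0,0],[1,213,-400,0,0,0,0],[1,213,-400,0,0,0,0],[1,213,-400,0,0,0,0]]' >/dev/null;  python3 go.py 582 192 100 2 0
```

```text
t 1.35 grasp [466.9 -32.6 250.2] rot [-1.7989e+02  4.0000e-02  2.0300e+00] F [ 0.8 -0.5  0.6] open 85.5
shift [ 123.  -220.4  150.6] turn [-0.11  0.04  0.03]
```

```bash
python3 -m jog '[[1,123,-220,20,0,0,0],[1,123,-220,40,0,0,0],[1,123,-220,60,0,0,0],[1,123,-220,80,0,0,0],[1,123,-220,100,0,0,0]]' >/dev/null; python3 -m jog '[[1,26,-48,60,0,0,0],[1,26,-48,60,0,0,0],[1,26,-48,60,0,0,0],[1,26,-48,60,0,0,0]]' >/dev/null;  python3 go.py 582 192 29 2 0
python3 - <<'E'
from station import r
import cv2,numpy as np
a=r.read_camera("top")["img"][150:270,150:290,::-1];b=r.read_camera("side")["img"][200:320,170:310,::-1]
cv2.imwrite("pics/p1.png",cv2.resize(np.hstack([a,b]),(800,343),interpolation=cv2.INTER_CUBIC))
E
```

```text
t 2.1 grasp [579.9 192.  126.5] rot [-1.7993e+02  1.7000e-01  2.2000e+00] F [0.4 0.4 0.5] open 85.5
shift [ 1.9  0.  97.5] turn [-0.06  0.17  0.2 ]
```

View pics/p1.png

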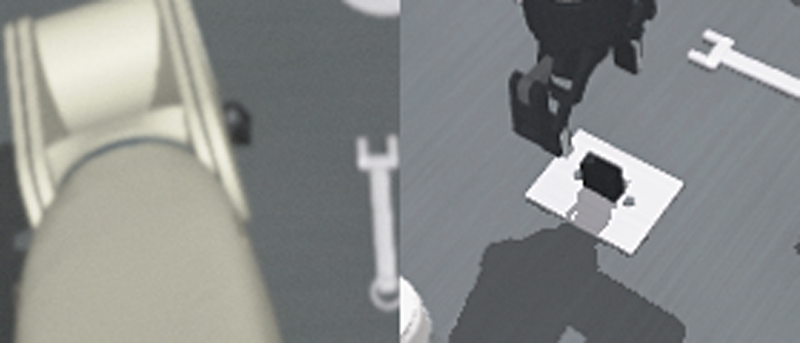

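The gripper sits above the cover, whose block is at about (600,178) in the side crop. The arm hides the top view. I'll descend and close.

```bash
python3 -m jog '[[1,2,0,40,0,0,0],[1,2,0,75,0,0,0],[1,2,0,97,0,0,0],[1,2,0,97,0,0,0],[1,2,0,97,0,0,0]]' ; python3 -m jog '[[0.1,0,0,0,0,0,0],[0.1,0,0,0,0,0,0],[0.1,0,0,0,0,0,0],[0.1,0,0,0,0,0,0],[0,0,0,0,0,0,0]]' 80; python3 -m jog '[[0,0,0,0,0,0,0],[0,0,0,0,0,0,0],[0,0,0,0,0,0,0],[0,0,0,0,0,0,0]]' ;  python3 go.py 582 192 29 2 0
```

```text
clock: 2.62
position: [0.5832, 0.1898, 0.1888]
eef_rot: [-179.9, -0.1, 2.0]
contact_force: [0.2, -0.7, 0.8]
opening: 0.0853
clock: 3.03
position: [0.5835, 0.1899, 0.1899]
eef_rot: [-179.8, -0.2, 2.0]
contact_force: [-0.9, -0.2, -0.6]
opening: 0.0256
clock: 3.37
position: [0.5836, 0.19, 0.1903]
eef_rot: [-179.8, -0.2, 2.0]
contact_force: [-2.0, -0.1, 5.8]
opening: 0.0146
t 3.37 grasp [584.2 190.5  35.3] rot [-179.84   -0.22    2.02] F [-2.  -0.1  5.8] open 14.6
shift [-1.6 -2.   6.3] turn [-0.16 -0.22  0.02]
```

```bash
python3 -m jog '[[0.6,-1,0,0,0,0,0],[0.6,-1,0,0,0,0,0],[0.6,-1,0,7,0,0,0],[0.6,-1,0,8,0,0,0],[0.6,-1,0,8,0,0,0]]' ; python3 -m jog '[[0,0,0,0,0,0,0],[0,0,0,0,0,0,0],[0,0,0,0,0,0,0],[0,0,0,0,0,0,0],[0,0,0,0,0,0,0]]' 100;  python3 go.py 582 192 29 2 0
```

```text
clock: 3.78
position: [0.5822, 0.1899, 0.1813]
eef_rot: [-179.9, -0.1, 2.0]
contact_force: [-0.9, 0.4, 0.7]
opening: 0.0512
clock: 4.2
position: [0.5823, 0.1899, 0.1814]
eef_rot: [-179.9, -0.1, 2.0]
contact_force: [0.4, 1.3, 1.3]
opening: 0.0144
t 4.2 grasp [582.7 190.3  26.4] rot [-1.7986e+02 -1.4000e-01  2.0200e+00] F [0.4 1.3 1.3] open 14.4
shift [-0.2 -2.1 -2.6] turn [-0.14 -0.14  0.02]
```

```bash
cat > cav.py <<'E'
# cav.py xl zl tilt : want cover's lip-end lower corner at cavity (xl, 0, zl), mm
import sys,subprocess,numpy as np
xl,zl,t=map(float,sys.argv[1:4]); C=np.array([585.5,-169.5,40]); yaw=-16.85; h=26.4
if len(sys.argv)>4: C[:2]+=[float(sys.argv[4]),float(sys.argv[5])]
a=np.radians(t);b=np.radians(yaw)
x=xl+55*np.cos(a)-h*np.sin(a); z=zl+55*np.sin(a)+h*np.cos(a)
subprocess.run(["python3","go.py",*map(str,[C[0]+x*np.cos(b),C[1]+x*np.sin(b),C[2]+z,yaw,t])])
E
python3 -m jog '[[0,0,0,-30,0,0,0],[0,0,0,-70,0,0,0],[0,0,0,-110,0,0,0],[0,0,40,-120,0,0,6],[0,0,80,-120,0,0,12]]' ; python3 cav.py -28 45 12
```

```text
clock: 4.62
position: [0.5861, 0.1107, 0.3054]
eef_rot: [-179.7, -0.5, -10.0]
contact_force: [1.1, 0.0, -3.5]
opening: 0.0145
t 4.62 grasp [587.7 111.3 150.4] rot [-179.68   -0.55  -10.01] F [ 1.1  0.  -3.5] open 14.5
shift [ 36.  274.8  30.4] turn [-1.07 11.46  6.78]
```

```bash
python3 -m jog '[[0,7,42,0,0,0,3],[0,14,83,0,0,3,7],[0,22,124,5,0,6,7],[0,29,165,10,-1,9,7],[0,35,206,20,-1,11.5,7]]' >/dev/null; python3 cav.py -28 45 12
```

```text
t 5.03 grasp [ 616.4 -108.1  134.2] rot [-179.96  -12.27  -17.06] F [ 1.2 -0.1 -2.9] open 14.8
shift [ 6.7 67.7 13.4] turn [ 0.   -0.27 -0.21]
```

```bash
python3 -m jog '[[0,3,34,0,0,0,0],[0,7,68,0,0,0,0],[0,7,68,10,0,0,0],[0,7,68,13,0,0,0]]' >/dev/null; python3 cav.py -28 25 12
python3 - <<'E'
from station import r
import cv2,numpy as np
t=r.read_camera("top");s=r.read_camera("side")
a=t["img"][120:270,290:440,::-1];b=s["img"][90:240,240:390,::-1]
cv2.imwrite("pics/p2.png",cv2.resize(np.hstack([a,b]),(800,400),interpolation=cv2.INTER_CUBIC))
E
```

```text
t 5.37 grasp [ 604.6 -177.9  121.9] rot [-179.96  -12.19  -17.28] F [-0.2  0.8 -3.1] open 14.7
shift [-4.1 -2.4 19.1] turn [ 0.05 -0.19 -0.42]
```

View pics/p2.png

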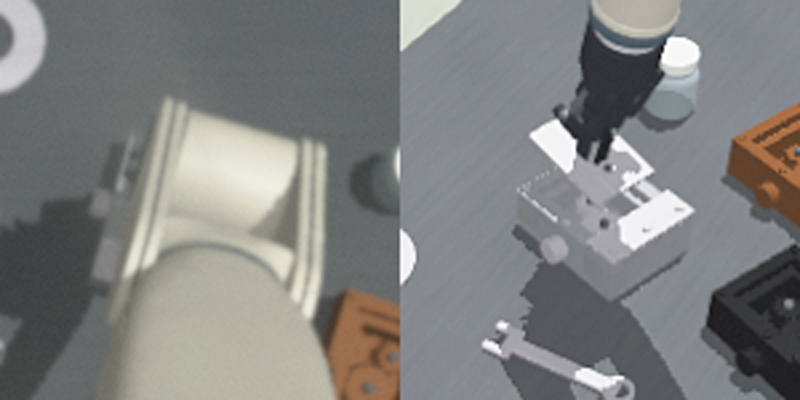

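```bash
python3 -m jog '[[0,0,-2,8,0,0,-0.4],[0,-1,-2,16,0,0,-0.4],[0,-1,-2,29,0,0,-0.4],[0,-1,-2,29,0,0,-0.4],[0,-1,-2,29,0,0,-0.4]]' >/dev/null; python3 cav.py -26 12 12
python3 - <<'E'
from station import r
from h import *
from scipy.spatial.transform import Rotation as Ro
st=r.sense();s=r.read_camera("side");cv2.imwrite("pics/raw3.png",s["img"][:,:,::-1])
x0,y0,w=285,125,80;k=10
im=cv2.resize(s["img"][y0:y0+60,x0:x0+w,::-1],None,fx=k,fy=k,interpolation=cv2.INTER_CUBIC)
R=Ro.from_euler("xyz",st["eef_rot"],degrees=True);p=np.array(st["position"])
# tool->cover: cover x=tool x, cover y=-tool y, cover z=-tool z ; underside centre = grasp + tool z*26.4mm
cov=np.array([(a*55,b*40,155+26.4-zz) for zz in(0,6) for a in(-1,1) for b in(-1,1)])/1e3
P=R.apply(cov)+p
C=np.array([.5855,-.1695,.04]);B=Ro.from_euler("z",-16.85,degrees=True)
cas=B.apply(np.array([(-38,58,20),(-38,-58,20),(-76,58,20),(-76,-58,20),(74,58,10),(74,-58,10),(58,43,10),(58,-43,10),(58,43,0),(58,-43,0)])/1e3)+C
for Q,col in((P,(255,0,0)),(cas,(0,0,255))):
    for u in proj(s,Q):
        cv2.circle(im,tuple(int(v) for v in (u-[x0,y0]+.5)*k),4,col,1)
cv2.imwrite("pics/p3.png",im)
print((B.inv().apply(P-C)*1e3).round(1).tolist())
E
```

```text
t 5.88 grasp [ 609.8 -174.2   91.7] rot [179.97 -11.98 -16.62] F [-0.3 -0.4 -2.5] open 15.0
shift [-2.8  2.5  1.9] turn [-0.02  0.02  0.22]
[[-23.9, 42.4, 14.5], [-23.6, -37.6, 14.5], [83.7, 42.8, 37.3], [84.0, -37.2, 37.3], [-25.1, 42.4, 20.3], [-24.8, -37.6, 20.4], [82.5, 42.8, 43.2], [82.8, -37.2, 43.2]]
```

View pics/p3.png

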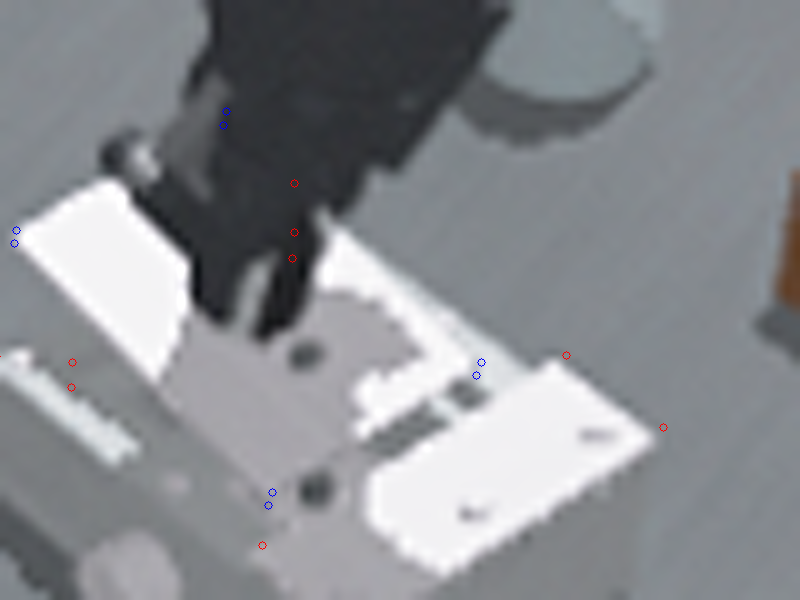

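The overlay puts the predicted cover (blue) within 0.5 px of the image. The predicted casing lip (red) is about 1 px off, so I'll re-measure the bright lip top in both of the first pictures.

Run:
```python
from h import *
import pickle
d=pickle.load(open("cam0.pkl","rb"))
I={n:d[n]["img"].min(2).astype(int) for n in d}
print(I["top"][212:242:2,322:378:3]); print(I["side"][155:192:2,305:352:3])
for n,box,cb in(("top",(315,200,385,245),(190,180,240,236)),("side",(300,150,360,195),(205,235,280,295))):
  for th in(195,205,215,225,235):
    for nm,bb,z in(("lip",box,.06),("cover",cb,.006)):
      for k in blobs(d[n],th,255,bb,120):
        c,s,a=cv2.minAreaRect(plane(d[n],k,z)[:,:2].astype(np.float32)*1e3); print(n,th,nm,np.round(c,1),np.round(s,1),round(a,1))
```

```text
[[ 78  87 220 233 232 228 210 212 228 227 224 204 180 129 165 153 182 175
  126]
 [ 82 103 229 232 233 233 232 230 226 226 198 188 167 128 178 161 187 169
  123]
 [ 80 142 233 233 232 232 232 232 230 227 219 211 166 135 175 165 186 155
  121]
 [ 78 168 228 234 234 233 233 231 230 232 230 228 219 193 183 173 185 145
  125]
 [ 77 200 220 236 234 234 233 233 233 229 230 229 227 225 221 213 193 139
  124]
 [ 85 210 222 235 235 235 235 234 229 230 229 230 227 228 227 227 221 136
  124]
 [ 84 141 197 229 235 235 233 232 224 229 230 230 229 229 228 229 221 126
  123]
 [ 80  95 108 144 188 225 233 234 221 228 232 230 230 228 228 229 210 127
  123]
 [ 85  83  88  95 105 136 186 211 224 230 232 231 230 230 224 227 193 126
  123]
 [110 100  88  86  91  97 103 123 169 204 225 231 229 230 207 229 168 122
  124]
 [112 112 109 103  92  85  91  95 105 117 150 196 223 228 212 226 150 119
  121]
 [115 113 113 114 110 103 101  92  93  95 102 114 139 181 216 220 129 120
  122]
 [112 113 115 114 115 115 113 107 102  92  89  97 102 110 138 164 125 122
  124]
 [113 114 112 113 113 114 114 115 115 108 103  
[... 1533 characters left out ...]
 205 cover [582.1 190.2] [106.2  76. ] 1.7
top 215 lip [ 550.  -157.9] [111.4  76.8] 72.7
top 215 cover [581.8 190. ] [105.3  75.5] 2.3
top 225 lip [ 546.6 -156.2] [108.7  67.9] 73.5
top 225 cover [582.2 186. ] [63.2 98.8] 89.2
side 195 lip [ 569.3 -157.2] [121.7 119.7] 72.7
side 195 cover [582.6 193.6] [109.2  79.8] 2.3
side 205 lip [ 561.9 -153.1] [118.7 113.7] 81.9
side 205 cover [582.6 193.5] [109.1  79.6] 2.2
side 215 lip [ 556.8 -153.8] [119.4  90.2] 72.3
side 215 cover [582.6 193.5] [109.1  79.1] 2.2
side 225 lip [ 556.1 -156.7] [113.5  89.8] 72.4
side 225 cover [582.5 193.9] [108.4  78.5] 2.0
side 235 lip [ 550. -154.] [112.1  75.8] 72.3
side 235 cover [582.5 193.7] [108.   78.4] 2.3
```

```bash
sed -i 's/585.5,-169.5,40/585.7,-168.9,40/; s/-16.85/-17.1/' cav.py; python3 -m jog '[[0,-3,2,1,0,0,0.4],[0,-3,2,2,0,0,0.4],[0,-3,2,2,0,0,0.4]]' >/dev/null; python3 cav.py -27 2 12
```

```text
t 6.18 grasp [ 606.9 -175.7   89.9] rot [-179.95  -12.04  -17.06] F [ 0.1  0.1 -2. ] open 14.5
shift [-3.  -0.5 10.2] turn [-0.06 -0.04  0.04]
```

```bash
python3 -m jog '[[0,-1,-0.5,4,0,0,0],[0,-2,-0.5,7,0,0,0],[0,-3,-0.5,10,0,0,0],[0,-3,-0.5,10,0,0,0]]'|grep force; python3 cav.py -36 2 12
```

```text
contact_force: [-0.6, 0.6, -2.2]
t 6.52 grasp [ 605.6 -174.9   78.6] rot [-179.95  -11.97  -17.07] F [-0.6  0.6 -2.2] open 14.9
shift [-8.3 -0.  -2.4] turn [-0.06  0.03  0.03]
```

```bash
python3 -m jog '[[0,-4,0,-1,0,0,0],[0,-8,0,-2,0,0,0],[0,-8,0,-2,0,0,0]]'|grep force; python3 cav.py -44 1.5 12
```

```text
contact_force: [-0.5, -0.1, -2.8]
t 6.77 grasp [ 596.5 -172.    78.6] rot [-179.95  -11.87  -17.06] F [-0.5 -0.1 -2.8] open 14.9
shift [-7.1 -0.  -1.5] turn [-0.06  0.13  0.03]
```

```bash
python3 -m jog '[[0,-4,0,-1,0,0,0],[0,-7,0,-1.5,0,0,0],[0,-7,0,-1.5,0,0,0]]'|grep force; python3 cav.py -48 1.5 12;python3 -m jog '[[0,-2,0,-0.5,0,0,0],[0,-4,0,-0.9,0,0,0],[0,-4,0,-0.9,0,0,0]]'|grep force; python3 cav.py -54 1.5 12
```

```text
contact_force: [-0.2, 0.6, -1.9]
t 7.02 grasp [ 589.2 -169.8   78.9] rot [-179.95  -11.89  -17.07] F [-0.2  0.6 -1.9] open 14.6
shift [-3.6 -0.  -0.6] turn [-0.06  0.11  0.03]
contact_force: [5.8, -1.2, -3.6]
t 7.27 grasp [ 586.3 -168.9   79.5] rot [-179.94  -12.05  -17.08] F [ 5.8 -1.2 -3.6] open 14.7
shift [-6.1 -0.  -0.6] turn [-0.06 -0.05  0.02]
```

```bash
python3 -m jog '[[0,-2,0,-0.3,0,0,0],[0,-4,0,-0.6,0,0,0],[0,-5,0,-0.6,0,0,0],[0,-5,0,-0.6,0,0,0]]'|grep force; python3 cav.py -54 1 12
```

```text
contact_force: [7.3, -1.4, -4.0]
t 7.6 grasp [ 583.4 -168.1   79.9] rot [-179.94  -12.31  -17.08] F [ 7.3 -1.4 -4. ] open 14.5
shift [-2.7 -0.1  0.9] turn [-0.06 -0.31  0.01]
```

```bash
python3 -m jog '[[0,-2,0,0,0,0,0],[0,-4,0,0.5,0,0.3,0],[0,-6,0,0.5,0,0.3,0],[0,-6,0,0.5,0,0.3,0]]'|grep force; python3 cav.py -56 1 12
```

```text
contact_force: [8.1, -3.0, -0.3]
t 7.93 grasp [ 581.7 -167.5   80.1] rot [-179.94  -13.02  -17.09] F [ 8.1 -3.  -0.3] open 14.4
shift [-1.  -0.   1.1] turn [-0.06 -1.02  0.01]
```

```bash
python3 cav.py -55.5 0.5 6; python3 cav.py -55.5 0.5 2
```

```text
t 7.93 grasp [ 581.7 -167.5   80.1] rot [-179.94  -13.02  -17.09] F [ 8.1 -3.  -0.3] open 14.4
shift [17.9 -0.   8.7] turn [-0.06 -7.02  0.01]
t 7.93 grasp [ 581.7 -167.5   80.1] rot [-179.94  -13.02  -17.09] F [ 8.1 -3.  -0.3] open 14.4
shift [29.8 -0.  14.5] turn [ -0.06 -11.02   0.02]
```

```bash
python3 -m jog '[[0,-2,0,1.5,0,-1,0],[0,2,0,3.5,0,-3,0],[0,8,0,6,0,-5,0],[0,13,0,8,0,-7,0],[0,13,0,8,0,-7,0]]'|grep force; python3 cav.py -55.5 0.5 6; python3 cav.py -55.5 0.3 2
python3 - <<'E'
from station import r
import cv2,numpy as np
b=r.read_camera("side")["img"][120:210,260:380,::-1]
cv2.imwrite("pics/p4.png",cv2.resize(b,(800,600),interpolation=cv2.INTER_CUBIC))
E
```

```text
contact_force: [8.5, -2.2, 1.7]
t 8.35 grasp [ 583.1 -168.    74.4] rot [-179.94   -6.54  -17.1 ] F [ 8.5 -2.2  1.7] open 15.1
shift [ 0.5 -0.1  1.8] turn [-0.06 -0.54  0.  ]
t 8.35 grasp [ 583.1 -168.    74.4] rot [-179.94   -6.54  -17.1 ] F [ 8.5 -2.2  1.7] open 15.1
shift [12.9 -0.1  6.4] turn [-0.06 -4.54  0.  ]
```

View pics/p4.png

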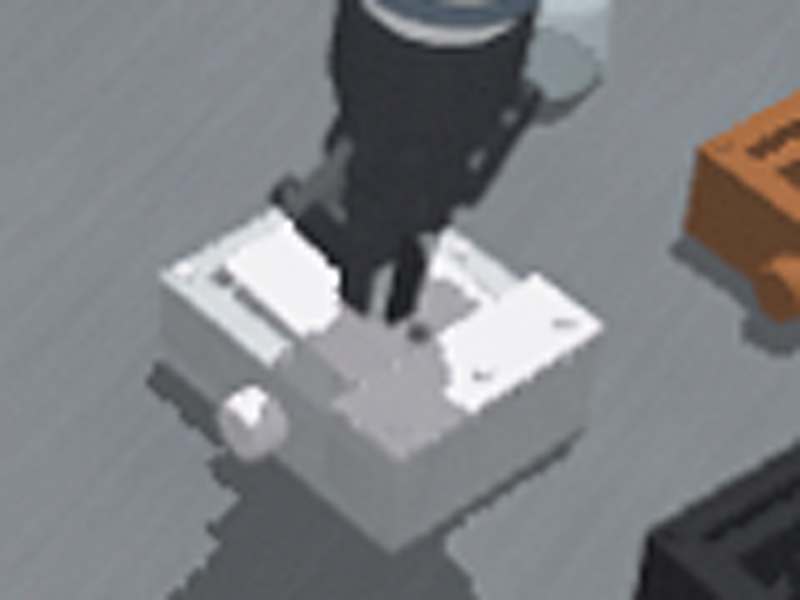

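The picture shows the lip end under the lip, both sides inside the rim, and the far end still slightly raised near (225,275). I'll keep levelling while pushing.

```bash
python3 -m jog '[[0,-1,0,2,0,-1,0],[0,3,0,4,0,-2.5,0],[0,8.5,0,7,0,-4.5,0],[0,8.5,0,8,0,-4.5,0]]'|grep force; python3 cav.py -55.5 0 2; python3 cav.py -55.5 0 0
```

```text
contact_force: [9.2, -2.4, 3.2]
t 8.73 grasp [ 585.3 -168.7   68.9] rot [-179.93   -2.6   -17.1 ] F [ 9.2 -2.4  3.2] open 14.9
shift [ 0.6 -0.1  0.5] turn [-0.06 -0.6  -0.  ]
t 8.73 grasp [ 585.3 -168.7   68.9] rot [-179.93   -2.6   -17.1 ] F [ 9.2 -2.4  3.2] open 14.9
shift [ 6.9 -0.1  2.6] turn [-0.06 -2.6  -0.  ]
```

```bash
python3 -m jog '[[0,0,0,2,0,-1.3,0],[0,2.5,0,4,0,-2.6,0],[0,2.5,0,6,0,-3,0],[0,2.5,0,6,0,-3,0]]'|grep force; python3 cav.py -55 0 0
```

```text
contact_force: [7.5, -1.7, 14.3]
t 9.07 grasp [ 585.3 -168.7   66.4] rot [-179.93   -0.21  -17.11] F [ 7.5 -1.7 14.3] open 15.0
shift [ 1.  -0.1 -0. ] turn [-0.07 -0.21 -0.01]
```

Run:
```python
from station import r
import cv2,numpy as np
b=r.read_camera("side")["img"][130:190,270:350,::-1]
cv2.imwrite("pics/p5.png",cv2.resize(b,(800,600),interpolation=cv2.INTER_CUBIC))
```

```text
(no output)
```

View pics/p5.png

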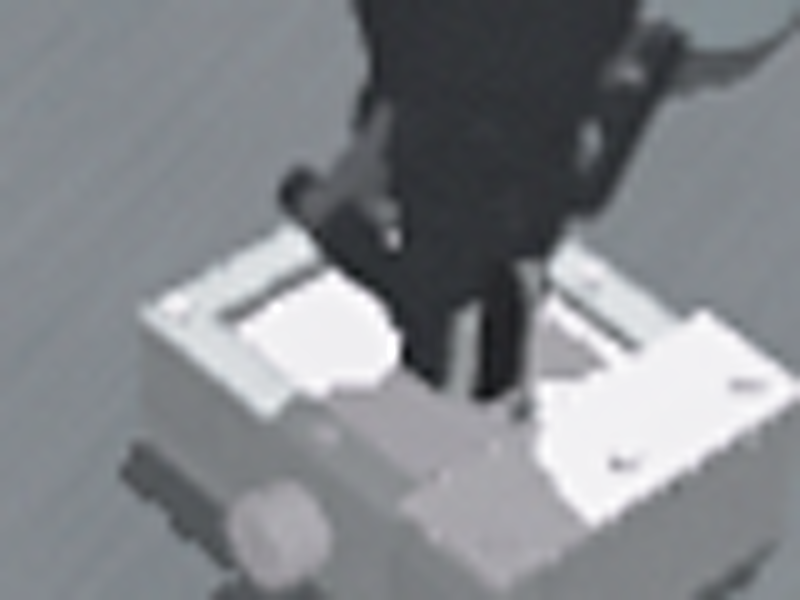

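The cover is now level behind the rim. The grasp point is at z 66.4 mm, which matches the home height exactly. I'll let the bar push it to the open-end rim before letting go.

```bash
python3 -m jog '[[0,1,0,1,0,0,0],[0,2,0,1,0,0,0],[0,2,0,1,0,0,0]]'|grep force; python3 -m jog '[[0,2,0,1,0,0,0],[0,3,0,1,0,0,0],[0,3,0,1,0,0,0]]'|grep force; python3 cav.py -52 0 0
```

```text
contact_force: [6.1, -1.5, 7.2]
contact_force: [-10.4, 2.2, 20.5]
t 9.62 grasp [ 589.2 -169.8   66.4] rot [-1.7993e+02 -1.0000e-01 -1.7130e+01] F [-10.4   2.2  20.5] open 14.7
shift [-0.3 -0.1 -0. ] turn [-0.07 -0.1  -0.03]
```

```bash
python3 -m jog '[[0.45,-0.5,0,-1,0,0,0],[0.45,-0.5,0,-1,0,0,0],[0.45,-0.5,0,-1,0,0,0],[0.45,-0.5,0,-1,0,0,0],[0.45,-0.5,0,-1,0,0,0]]' 20; python3 -m jog '[[0.45,0,0,-8,0,0,0],[0.45,0,0,-25,0,0,0],[0.45,0,0,-60,0,0,0],[0.45,0,0,-100,0,0,0],[0.45,0,0,-140,0,0,0]]'; python3 -m jog '[[0.45,-30,30,-30,0,0,0],[0.45,-60,70,-30,0,0,0],[0.45,-60,110,-30,0,0,0],[0.45,-60,150,-30,0,0,0],[0.45,-60,190,-30,0,0,0]]' ; python3 go.py
```

```text
clock: 10.03
position: [0.5883, -0.1698, 0.2219]
eef_rot: [-179.9, -0.1, -17.1]
contact_force: [0.2, 0.5, 0.4]
opening: 0.0387
clock: 10.45
position: [0.5877, -0.1698, 0.3632]
eef_rot: [-179.9, 0.1, -17.1]
contact_force: [1.8, 0.1, -0.4]
opening: 0.0383
clock: 10.87
position: [0.476, -0.3253, 0.3944]
eef_rot: [-180.0, -0.0, -17.1]
contact_force: [0.9, -0.4, 0.1]
opening: 0.0386
t 10.87 grasp [ 476.  -325.2  239.4] rot [-1.7995e+02 -1.0000e-02 -1.7070e+01] F [ 0.9 -0.4  0.1] open 38.6
```

Run:
```python
from station import r
from h import *
from scipy.spatial.transform import Rotation as Ro
S=r.read_camera("side");T=r.read_camera("top")
b=S["img"][130:195,275:355,::-1];a=T["img"][160:245,310:390,::-1]
out=np.hstack([cv2.resize(a,(400,425),interpolation=cv2.INTER_CUBIC),cv2.resize(b,(400,425),interpolation=cv2.INTER_CUBIC)])
cv2.imwrite("pics/p6.png",out);cv2.imwrite("pics/top6.png",T["img"][:,:,::-1]);cv2.imwrite("pics/side6.png",S["img"][:,:,::-1])
```

```text
(no output)
```

View pics/p6.png

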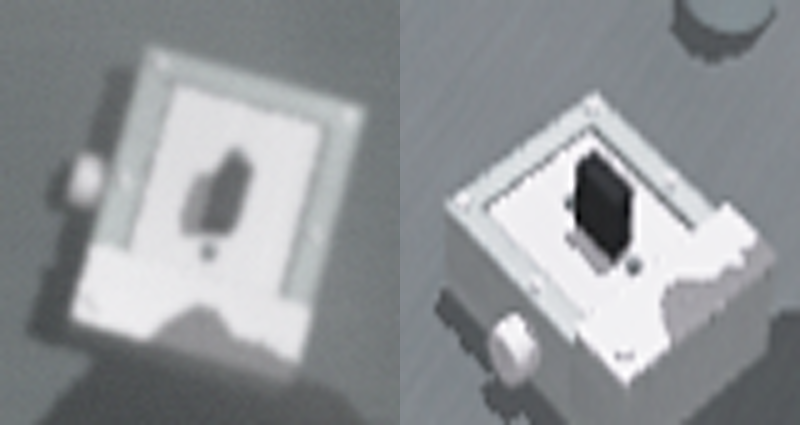

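Both views show the cover flat inside the rim, its far edge tight against the open-end rim and its lip end under the lip. The block stands up at about (230,190) in the top crop, and the casing corners are where they were. I'll hand it in.

Run:
```python
from station import r
import cv2,numpy as np,pickle
d=pickle.load(open("cam0.pkl","rb"))
for n in d:
    D=np.abs(cv2.imread(f"pics/{n}6.png")[:,:,::-1].astype(int)-d[n]["img"]).max(2)>60
    k,_,s,_=cv2.connectedComponentsWithStats(D.astype(np.uint8)); print(n,[list(map(int,x)) for x in s[1:] if x[4]>25])
print(r.job_done())
```

```text
side [[377, 0, 37, 36, 454], [415, 0, 20, 3, 53], [514, 0, 20, 14, 211], [494, 16, 41, 74, 1325], [371, 25, 45, 78, 1516], [495, 36, 65, 216, 5140], [506, 91, 7, 7, 36], [491, 97, 19, 20, 253], [293, 150, 40, 26, 373], [482, 160, 7, 27, 66], [327, 167, 23, 15, 94], [471, 192, 60, 94, 1867], [556, 194, 4, 20, 42], [544, 212, 12, 37, 170], [214, 245, 55, 44, 1156], [358, 256, 37, 49, 540], [442, 265, 42, 79, 1519], [479, 270, 17, 19, 154], [498, 277, 32, 31, 555], [531, 288, 28, 16, 159], [536, 353, 6, 21, 66], [525, 375, 12, 11, 66]]
top [[272, 173, 262, 247, 25364], [345, 182, 26, 36, 254], [199, 187, 32, 43, 1130], [347, 191, 12, 16, 109], [341, 222, 28, 14, 163], [421, 225, 14, 11, 89], [241, 324, 16, 15, 103], [550, 365, 10, 6, 34], [544, 372, 10, 10, 72], [485, 394, 49, 26, 586], [545, 414, 15, 6, 67]]
the job is handed in; nothing more can be done
None
```

The cover is back in the grey casing and I've handed the job in, at about 11 s of the 58 s allowed. I gripped the cover by its block and tilted it about 12°. I tucked one end under the lip and pushed the bar in until it resisted with about 9 N. I then levelled the cover onto the ledge, let the bar press it against the open-end rim, released it and moved the arm clear.

**Last checks on the fit:**
- **Height:** while still gripped, the cover was level to about 0.2°. The grasp point was at z = 66.4 mm, which is the home height.
- **Position:** lengthwise it was about 0.3 mm from the estimated home position, and the contact force reversed when it met the rim.
- **Final pictures:** both views show the cover flat inside the rim with its block up and its end under the lip.

**Other things on the bench:** an automated before-and-after picture comparison showed changes mainly where the cover came from, at the casing, and where the arm and its shadow were. The disc, spanner, can and jar showed no change. A small patch at the edge of one brown look-alike did change in the side view; I took it for the arm's shadow and did not look closer. The arm never went near that part.

**Disagreements:**
- **Cameras:** the two cameras disagreed by about 3–5 mm on the casing's sideways position. I settled this using the gripped cover's known position.
- **First grip:** it sat about 9 mm too high, so I opened and took it again lower.

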